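Shut the cash drawer and hold the card terminal out to the guest

TASK

A guest wants to pay by card: push the open cash drawer fully shut, then lift the card terminal out of its charging cradle and hold it out to the guest in the air, centred over the bill tray and about 20 cm above the counter. Hold it square to the tray with the keypad end towards the guest, who stands off the end of the tray that has no clip, and leaning down towards the guest by about the 30 degrees at which it sat in the cradle, without a sideways lean. Finish while still holding it there, motionless, do not drop it, and leave the tray and everything else on the counter where it is.

Things in the scene. Friction and masses are not known exactly. Their poses are not given: they have to be found in the camera images.
- drawer (a joint): opening of the cash drawer in m: 0 is fully shut, it starts 0.06 to 0.12 open; it slides with about 2 N of friction and slight damping, does not spring back and has no handle. It is pushed shut
- drawer_front (a point): centre of the outer face of the steel drawer front, 55 mm above the counter; it moves with the drawer. The front is 326 mm wide and reaches from 4 to 90 mm above the counter. x is the level direction in which the drawer shuts, away from the robot; y runs along the front
- till_front (a point): the fixed dark steel case around the cash drawer, 360 mm deep (x), 330 wide (y), 92 high, flush with the shut drawer front; this point lies on the counter at the middle of its front edge, x away from the robot. A black receipt printer 150 x 140 x 100 mm stands on it, its front face 175 mm behind the shut drawer front
- terminal_center (a point): centre of the card terminal: a black box 130 mm long (x), 60 wide (y), 24 thick (z), 0.17 to 0.34 kg, balanced about this point. x points to the keypad end, z out of the face with screen and keys. It starts in the cradle with x sloping 30 degrees down and y level, this centre 75 mm above the counter. Grasp it across the 60 mm width, for example from straight above
- terminal_keypad_end (a point): middle of the end face at the keypad end, 65 mm from the centre along the terminal's x
- cradle_base (a point): charging cradle, fixed: point on the counter under the terminal's centre; x is the level direction to the low (keypad) end. Grey base plate 120 x 86 x 12 mm; black sloping rest 44 mm wide, so the terminal overhangs 8 mm on each side and its sides are free; low lip across the keypad end. The terminal just lies in it and lifts straight up
- tray_center (a point): centre of the dark wooden bill tray, 200 mm (x) by 110 mm (y), 12 mm high at its rims, with a white bill on it; this point lies 6 mm above the counter. x points to the guest's end, a brass clip bar, 90 x 20 mm and 13 mm above the counter, marks the other end (-x)
- carafe_a: glass carafe, 80 mm across, 180 high; origin under its middle. Leave alone
- carafe_b: a second glass carafe like it. Leave alone
- tumbler: green glass tumbler, 68 mm across, 100 high; origin under its middle. Leave alone
- bowl: brown stoneware bowl, 110 mm across, 50 high; origin under its middle. Leave alone
- tub_stack: stack of white tubs, 106 mm across, 87 high; origin under its middle. Leave alone
- pepper_mill: wooden pepper mill, 52 mm across, 158 high; origin under its middle. Leave alone
Not all that is in view belongs to the job. What is shaped like the part that bears terminal_center but yellow is not meant.

How it is judged:
On the way, in this order (a step that is already met when the one before it is completed fails the run):
1. the cash drawer is pushed fully shut (value of joint drawer below 0.006 m), for 0.2 s.
2. the terminal is lifted out of its cradle in the gripper (height (world z) of terminal_center above 0.13 m and contact force between terminal and the fingers above 1.5 N), for 0.2 s.
At the end, for the whole second after the job is handed in: Drawer within 8 mm of shut; terminal still in the fingers, at rest, centre 165-235 mm above the counter and within 35 mm of the tray centre in plan, keypad end to the guest and 15-45 deg down, screen up, width within 0.3 rad of the tray's; tray and bystanders shifted under 40 mm, not tipped (value of joint drawer below 0.008 m and contact force between terminal and the fingers above 1.5 N and height (world z) of terminal_center between 0.165 and 0.235 m and horizontal distance between terminal_center and tray_center below 0.035 m and x of terminal_keypad_end in the frame of tray_center above 0 m and angle between the y axis of terminal_center and the y axis of tray_center, either way round below 0.3 rad and angle between terminal_center's own x axis and vertical between 1.833 and 2.356 rad and angle between terminal_center's own z axis and vertical below 0.87 rad and linear speed of terminal below 0.03 m/s and angular speed of terminal below 0.2 rad/s and contact force between terminal and cradle below 0.1 N); the arm keeps its last pose, push and grip.
It fails at once if the terminal is dropped or knocked off its cradle (height (world z) of terminal_center below 0.05 m).
It fails at once if the bill tray is pushed away (distance of tray_center from where it was at the start of the episode above 0.04 m).
It fails at once if a bystander is shoved or knocked over (distance of any of carafe_a, carafe_b, tumbler, bowl, tub_stack, pepper_mill from where it was at the start of the episode above 0.04 m or angle between any of carafe_a, carafe_b, tumbler, bowl, tub_stack, pepper_mill's own z axis and vertical above 0.5 rad).
It also fails if it takes over 54 s, if anything falls off the work surface, if the arm or the gripper's body presses on something with over 40 N, if the wrist force passes 120 N, or if a joint passes its speed limit or range.

ROBOT

A 6-joint arm with a two-finger parallel gripper is mounted at the origin on the work surface. World frame = base frame: x ahead of the robot, y to its left, z up, the work surface at z = 0. Lengths are in m, angles in rad, forces in N, time in s.
With the tool pointing down it reaches from about 0.3 to 0.775 m from the base axis. Payload 14.6 kg.
Tool frame: the origin (TCP) lies at the centre of the arm's flange, where the gripper is bolted on; the fingertips stand 199 mm ahead of it and the grasp point (between the pads) lies 180 mm ahead of it; z points along the fingers, y is the line along which they close (so a half turn about z gives the same grasp; the last joint's range is limited). The gripper opens to 94 mm and grips with 3 to 60 N. Pads are 16 mm wide; open, the fingers measure 119 mm over their backs; the gripper's body (75 mm by 177 mm) begins 78 mm behind the grasp point.
Start: joints at [-1.362, 0.3, 1.521, -0, 1.321, -0.067], TCP at [0.15, -0.529, 0.405] pointing down, gripper open.
Joint ranges: [-3.03, 3.03], [-0.79, 2.21], [0.23, 2.52], [-1.04, 4.18], [0, 3.07], [-2.55, 2.55]. Speed limits (rad/s): [2.22, 2.22, 2.57, 3.14, 3.14, 3.14].

INTERFACE

Orientations are given as [roll, pitch, yaw] about the fixed x, y, z axes, in that order (R = Rz(yaw) Ry(pitch) Rx(roll)).
In Python, from station import ctrl gives the robot as it stands. The module is installed in compiled form; this text tells all that it offers.
- The arm moves only by the tool servo_tool, never from a script. Its argument "motion" is a list of rows, each a list of 5 numbers: the closure, from 0 (fully open) to 1 (shut), then the shift along the world's x, y, z in cm, then the turn about the world's z in degrees. A call has 1 to 20 rows; each row is the pose to reach, as a shift and turn from the pose commanded when the call began; what a row does not reach only later rows make up. A row lasts 1/8 s, in which the tool goes at most 62.5 mm and 10.7 degrees, less where a joint would pass 70% of its speed; a pose out of reach is approached as far as the arm can. A call with a gripper value outside its range is refused whole. The fingers move at their own pace and stop on an object; "squeeze" is the grip in N (left out, the last holds). Time passes only in rows, so rows that repeat a pose let the fingers close. It gives the time, the measured TCP pose, the force, the opening and the grip force at its end, in the units of the state.
- ctrl.get_obs(): the state, without advancing time (a new reading comes with each control period).
- ctrl.camera(name): name is "scene" or "top"; returns a dict with "image" (400x640x3 uint8, red, green, blue), "fx", "fy", "cx", "cy" (pixels), "camera_from_world" (4x4, takes a point from world to camera coordinates). Camera axes: x right, y up, looking along -z (the intrinsics and any distortion apply to the point x, -y, -z); pixel columns grow to the right and rows downward; lengths in m; the calibration is good to about 2 mm. A picture is of the moment at which its call begins. There is no depth.
- ctrl.hand_in(): hands the job in; it is judged then, once.
The state is a dict: "time_s": time; "qpos": joint angles; "joint_vel": joint speeds; "tau": joint torques, N m; "ee_pos": TCP position; "eef_rot": TCP orientation; "force": force on the tool from outside, world axes, zero at the start; "moment": the same for the moment, N m; "grip_width": finger opening in m; "grip_force": force on a finger pad.
Only numpy, scipy, OpenCV 4.12 (cv2) and the standard library are available. Lean on these libraries where they do the work, as an engineer would, in place of code of your own. Each camera call takes 0.05 s, during which the arm holds its last target. There are 200 camera calls.

## Working session

There is one attempt and no reset: what is moved stays moved. The work goes in short steps, Python scripts to look and compute and a tool call to move; the robot and the scene stay as the last step left them, time stands still between calls to the robot, and variables do not carry over. Pictures are saved under pics/ and viewed, at most 10 in all, crops included, and the job is handed in when it is done.

Besides the shell and the picture viewer there is one more tool, called after "Emit:" as a command line: name --pt "numbers of a row" for each row, then --argument value for the rest. servo_tool: Moves the arm, as the interface text tells. Its arguments: {"type":"object","properties":{"motion":{"type":"array","items":{"type":"array","items":{"type":"number"}}},"squeeze":{"type":"number"}},"required":["motion"]}

```bash
mkdir -p pics
cat > h.py <<'E'
import numpy as np, cv2
from station import ctrl
def ray(c,u,v):
    # pixel -> origin, direction in world
    d=np.array([(u-c["cx"])/c["fx"],-(v-c["cy"])/c["fy"],-1.])
    M=np.array(c["camera_from_world"]);R=M[:3,:3]
    return -R.T@M[:3,3],R.T@d
def onz(c,u,v,z):
    o,d=ray(c,u,v);return (o+d*(z-o[2])/d[2]).round(4)
def proj(c,p):
    q=np.array(c["camera_from_world"])@np.r_[p,1];return c["cx"]+c["fx"]*q[0]/-q[2],c["cy"]-c["fy"]*q[1]/-q[2]
def tri(c1,p1,c2,p2):
    A=[];b=[]
    o1,d1=ray(c1,*p1);o2,d2=ray(c2,*p2)
    s=np.linalg.lstsq(np.c_[d1,-d2],o2-o1,rcond=None)[0]
    a=o1+s[0]*d1;b=o2+s[1]*d2;return ((a+b)/2).round(4),np.linalg.norm(a-b).round(4)
def cam(n,save=None):
    c=ctrl.camera(n)
    if save: cv2.imwrite(f"pics/{save}.png",cv2.cvtColor(np.asarray(c["image"]),cv2.COLOR_RGB2BGR))
    return c
E
python3 - <<'E'
from h import *
for n in("scene","top"):
    c=cam(n,n+"0"); print(n,c["fx"],c["cx"],c["cy"],[k for k in c],ray(c,320,200)[0].round(3),np.round(c["camera_from_world"],3).tolist())
o=ctrl.get_obs();print(o)
E
```

```text
scene 412.57536799225227 326.24951060985194 194.0960982335654 ['image', 'fx', 'fy', 'cx', 'cy', 'camera_from_world'] [ 1.3   -0.46   1.254] [[0.461, 0.887, 0.005, -0.198], [-0.708, 0.365, 0.604, 0.331], [0.534, -0.282, 0.797, -1.824], [0.0, 0.0, 0.0, 1.0]]
top 474.60307569285413 316.9093386328461 197.77938303393293 ['image', 'fx', 'fy', 'cx', 'cy', 'camera_from_world'] [ 0.415 -0.044  1.506] [[0.003, -1.0, -0.003, -0.041], [0.996, 0.003, 0.09, -0.548], [-0.09, -0.003, 0.996, -1.463], [0.0, 0.0, 0.0, 1.0]]
{'time_s': 0.1, 'qpos': array([-1.36159076e+00,  3.00422921e-01,  1.52153037e+00,  1.21353520e-05,
        1.32066874e+00, -6.66035425e-02]), 'joint_vel': array([-8.27018189e-04, -2.33851179e-03,  3.70363275e-05,  3.91288949e-04,
       -6.14478254e-04,  1.62222945e-03]), 'tau': array([ 4.14485726e-05, -5.32644618e+01, -3.53284657e+01,  7.08971615e-02,
        2.34898907e-02, -6.33384502e-05]), 'ee_pos': array([ 0.14976935, -0.52918652,  0.40413409]), 'eef_rot': array([-3.14056634e+00, -8.02382117e-05,  2.75806059e-01]), 'force': array([-0.25066843,  0.12567563, -0.59301974]), 'moment': array([0.04001483, 0.02055858, 0.02267745]), 'grip_force': 0.0, 'grip_width': 0.09394251857732235}
```

View pics/scene0.png

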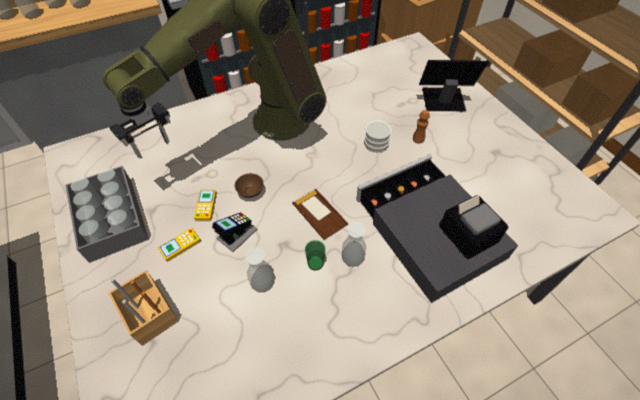

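View pics/top0.png

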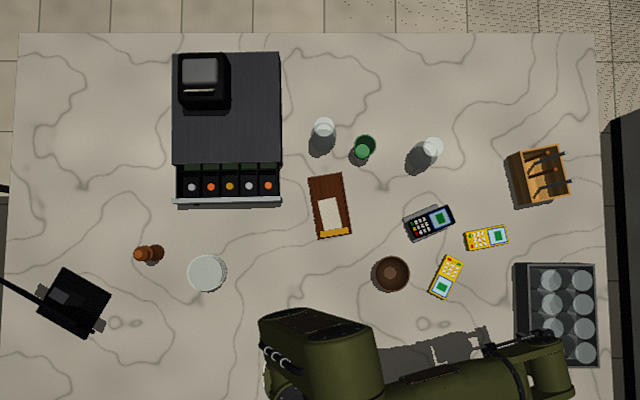

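The scene view shows the terminal in its cradle at about (233,225), the tray at (320,213) and the drawer front at (395,180). The top view shows the terminal at (430,222) with its keypad to the left, the tray at (331,206) with its clip towards the robot, and the drawer front edge at row ~203. I'll take enlarged crops to pick the corners.

Run:
```python
from h import *
s=cv2.imread("pics/scene0.png");t=cv2.imread("pics/top0.png")
def cr(i,x,y,w,h,k): return cv2.resize(i[y:y+h,x:x+w],None,fx=k,fy=k,interpolation=cv2.INTER_CUBIC)
a=cr(s,200,200,66,50,6);b=cr(t,395,195,66,50,6)
c=cr(s,285,180,66,60,6);d=cr(t,299,165,66,80,6)[:360*80//60]
o=np.zeros((600,800,3),np.uint8)
o[:300,:396]=a;o[:300,400:796]=b
c=cr(s,350,150,99,75,4);d=cr(t,160,150,132,70,3)
o[300:600,:396]=c;o[300:510,400:796]=d
cv2.imwrite("pics/crop1.png",o)
```

```text
(no output)
```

View pics/crop1.png

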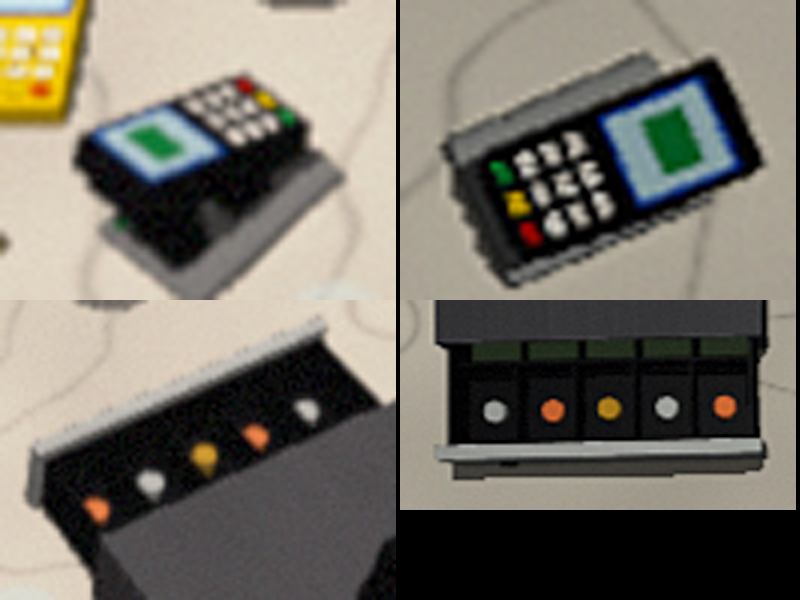

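Crop: in the terminal views the keypad end points left in the top view (green key about (411.7,223.8), red key about (416.7,233.8)); the screen patch is about (440.3,218.3). The drawer front's outer top edge runs (172.7,203.3)–(281.3,201.7) in the top view.

Run:
```python
from h import *
S=cam("scene");T=cam("top")
f=lambda x,y,ox,oy,k=6:((x+.5)/k-.5+ox,(y+.5)/k-.5+oy)
s=lambda x,y:f(x,y,200,200);t=lambda x,y:f(x-400,y,395,195)
P={}
for n,a,b in[("scr",(157,143),(672,140)),("red",(244,87),(530,233)),("grn",(287,117),(500,173)),("yel",(264,100),(516,203)),
 ("farL",(85,140),(762,165)),("scrA",(92,145),(742,165)),("scrB",(150,103),(640,208)),("scrD",(165,185),(705,75)),("scrC",(226,152),(602,115))]:
    P[n]=tri(S,s(*a),T,t(*b));print(n,*P[n])
for a in[(322,322),(38,447)]: print("drawS",onz(S,*f(a[0],a[1]-300,350,150,4),.09))
for a in[(438,460),(764,455)]: print("drawT",onz(T,*f(a[0]-400,a[1]-300,160,150,3),.09))
for a in[(438,341),(764,341)]: print("tillT",onz(T,*f(a[0]-400,a[1]-300,160,150,3),.092))
for c,(x,y,w,h) in((S,(285,180,66,62)),(T,(299,165,60,80))):
    im=np.asarray(c["image"])[y:y+h,x:x+w].astype(int)
    hsv=cv2.cvtColor(im.astype(np.uint8),cv2.COLOR_RGB2HSV)
    m=((hsv[...,1]>90)).astype(np.uint8)
    m[:, :]=cv2.morphologyEx(m,cv2.MORPH_OPEN,np.ones((2,2)))
    k=max(cv2.findContours(m,0,2)[0],key=cv2.contourArea)
    q=cv2.boxPoints(cv2.minAreaRect(cv2.convexHull(k)))+[x,y]
    ap=cv2.approxPolyDP(cv2.convexHull(k),4,True)[:,0]+[x,y]
    print("tray",ap.tolist(),[onz(c,*p,.01).tolist() for p in ap]," ctr",np.mean([onz(c,*p,.01) for p in q],0))
# bystanders rough, top-view at height
for n,p,z in[("carafeA",(323,125),.18),("carafeB",(433,146),.18),("tumbler",(366,146),.1),("bowl",(391,273),.05),("tub",(207,273),.087),("mill",(141,254),.158),("ydecoy",(446,277),.03),("ydecoy2",(486,238),.03)]: print(n,onz(T,*p,z)[:2])
```

```text
scr [ 0.4825 -0.4046  0.101 ] 0.0012
red [ 0.437  -0.3438  0.056 ] 0.0026
grn [ 0.4675 -0.329   0.055 ] 0.0022
yel [ 0.4521 -0.3367  0.0575] 0.0028
farL [ 0.4707 -0.4421  0.1146] 0.0043
scrA [ 0.4702 -0.4374  0.1053] 0.0006
scrB [ 0.4479 -0.3951  0.0883] 0.0091
scrD [ 0.5155 -0.4143  0.1116] 0.0079
scrC [ 0.4958 -0.3726  0.0875] 0.0006
drawS [0.5354 0.3914 0.09  ]
drawS [0.5426 0.0733 0.09  ]
drawT [0.5258 0.3933 0.09  ]
drawT [0.5316 0.0677 0.09  ]
tillT [0.6456 0.3963 0.092 ]
tillT [0.6463 0.0687 0.092 ]
tray [[315, 191], [347, 223], [326, 239], [294, 204]] [[0.4329, -0.0507, 0.01], [0.6156, -0.0133, 0.01], [0.6401, -0.1112, 0.01], [0.4517, -0.1473, 0.01]]  ctr [ 0.53305  -0.079075  0.01    ]
tray [[342, 173], [352, 234], [319, 239], [309, 179]] [[0.6291, -0.1191, 0.01], [0.4358, -0.1502, 0.01], [0.4198, -0.0465, 0.01], [0.6097, -0.0143, 0.01]]  ctr [ 0.5232   -0.081625  0.01    ]
carafeA [ 0.7424 -0.0568]
carafeB [ 0.6825 -0.3684]
tumbler [ 0.6982 -0.1868]
bowl [ 0.3175 -0.2653]
tub [0.3183 0.2851]
mill [0.3757 0.4565]
ydecoy [ 0.3045 -0.4372]
ydecoy2 [ 0.4243 -0.5635]
```

Emit:
servo_tool --pt "1 10 8 0 -5" --pt "1 18 15 0 -10" --pt "1 25 24 0 -15" --pt "1 30 34 0 -15" --pt "1 30 44 0 -15" --pt "1 30 54 0 -15" --pt "1 30 64 0 -15" --pt "1 31 76 0 -15" --pt "1 31 76 0 -15" --pt "1 31 76 0 -15" --pt "1 31 76 0 -15" --pt "1 31 76 0 -15" --pt "1 31 76 0 -15" --pt "1 31 76 0 -15" --pt "1 31 76 0 -15" --squeeze 40

```text
time_s: 2.08
ee_pos: [0.4597, 0.2328, 0.404]
eef_rot: [3.141, 0.001, 0.017]
force: [-0.3, 0.2, -0.3]
grip_width: 0.0004
grip_force: 0.0
```

Run:
```python
from h import *
T=cam("top","top1");S=cam("scene","scene1")
t=lambda x,y:((x-400+.5)/6-.5+395,(y+.5)/6-.5+195)
a=[onz(T,*t(*p),.118) for p in[(715,62),(764,162)]];b=[onz(T,*t(*p),.053) for p in[(478,165),(515,264)]]
print(a,b,np.mean(a+b,0))
```

```text
[array([ 0.52  , -0.4214,  0.118 ]), array([ 0.4713, -0.4442,  0.118 ])] [array([ 0.472 , -0.3172,  0.053 ]), array([ 0.4218, -0.3353,  0.053 ])] [ 0.471275 -0.379525  0.0855  ]
```

View pics/scene1.png

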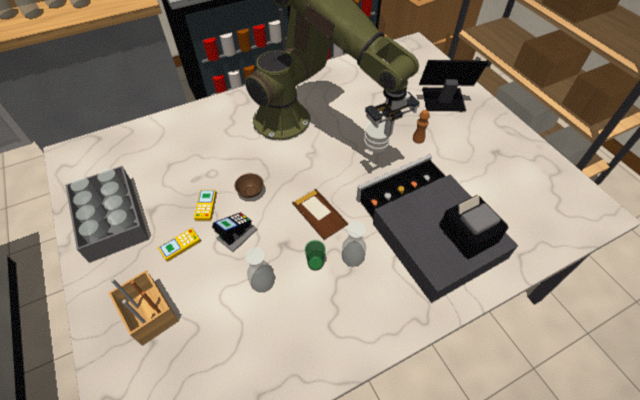

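The arm stands in front of the drawer, clear of the tubs at (377,135), so I lower and push.

Emit:
servo_tool --pt "1 0 0 -5 0" --pt "1 0 0 -10 0" --pt "1 0 0 -15 0" --pt "1 2 0 -17 0" --pt "1 4 0 -17 0" --pt "1 5.5 0 -17 0" --pt "1 7 0 -17 0" --pt "1 8.5 0 -17 0" --pt "1 10 0 -17 0" --pt "1 11.5 0 -17 0" --pt "1 13 0 -17 0" --pt "1 14.5 0 -17 0" --pt "1 16 0 -17 0" --pt "1 16.5 0 -17 0" --pt "1 17 0 -17 0" --pt "1 17 0 -17 0"

```text
time_s: 4.18
ee_pos: [0.627, 0.2299, 0.2348]
eef_rot: [3.138, 0.015, 0.014]
force: [-53.3, -11.7, 29.9]
grip_width: 0.0005
grip_force: 27.2
```

Emit:
servo_tool --pt "1 -0.2 0 0 0" --pt "1 -0.3 0 0 0" --pt "1 -0.4 0 0 0"

```text
time_s: 4.55
ee_pos: [0.625, 0.2295, 0.2349]
eef_rot: [3.14, 0.003, 0.013]
force: [-8.2, -5.3, 3.7]
grip_width: 0.0005
grip_force: 3.8
```

Run:
```python
from h import *
T=cam("top","top2");S=cam("scene","scene2")
a=cv2.imread("pics/top2.png")[130:230,150:300];b=cv2.imread("pics/scene2.png")[80:220,340:540]
o=np.zeros((560,800,3),np.uint8)
o[:300,:450]=cv2.resize(a,(450,300));o[:260,450:800]=cv2.resize(b,(350,260))
o[300:560,:]=0
cv2.imwrite("pics/c2.png",o[:300])
```

```text
(no output)
```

View pics/c2.png

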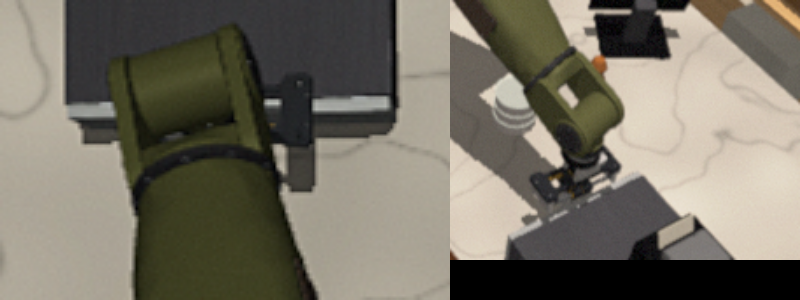

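Drawer front is flush with the till case (top-view crop, row ~165), and it stopped hard, so it is shut. Now back off, and go over the terminal.

Emit:
servo_tool --pt "1 -4 0 0 0" --pt "1 -9 0 3 0" --pt "0.5 -13 0 9 0" --pt "0 -15 -5 15 10" --pt "0 -15 -11 16.5 20" --pt "0 -15 -17 16.5 30" --pt "0 -15 -23 16.5 40" --pt "0 -15 -29 16.5 50" --pt "0 -15 -35 16.5 60" --pt "0 -15 -41 16.5 70" --pt "0 -15 -47 16.5 80" --pt "0 -15 -53 16.5 90" --pt "0 -15 -59 16.5 100" --pt "0 -15.1 -61.5 16.5 110" --pt "0 -15.1 -61.5 16.5 113.5" --pt "0 -15.1 -61.5 16.5 113.5" --pt "0 -15.1 -61.5 16.5 113.5" --pt "0 -15.1 -61.5 16.5 113.5"

```text
time_s: 6.9
ee_pos: [0.4748, -0.3834, 0.4]
eef_rot: [3.141, 0.0, 1.994]
force: [-0.5, 0.5, 0.0]
grip_width: 0.094
grip_force: 0.0
```

Emit:
servo_tool --pt "0 0 0 -5 0" --pt "0 0 0 -7 0" --pt "0 0 0 -7 0"

```text
time_s: 7.28
ee_pos: [0.4748, -0.3836, 0.3286]
eef_rot: [-3.141, -0.002, 1.995]
force: [-0.5, 0.5, 0.2]
grip_width: 0.0943
grip_force: 0.0
```

Run:
```python
from h import *
T=cam("top","top3");S=cam("scene","scene3")
a=cv2.imread("pics/top3.png")[170:270,375:495];b=cv2.imread("pics/scene3.png")[150:275,170:320]
o=np.zeros((400,800,3),np.uint8)
o[:333,:400]=cv2.resize(a,(400,333));o[:333,400:800]=cv2.resize(b,(400,333))
cv2.imwrite("pics/c3.png",o)
```

```text
(no output)
```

View pics/c3.png

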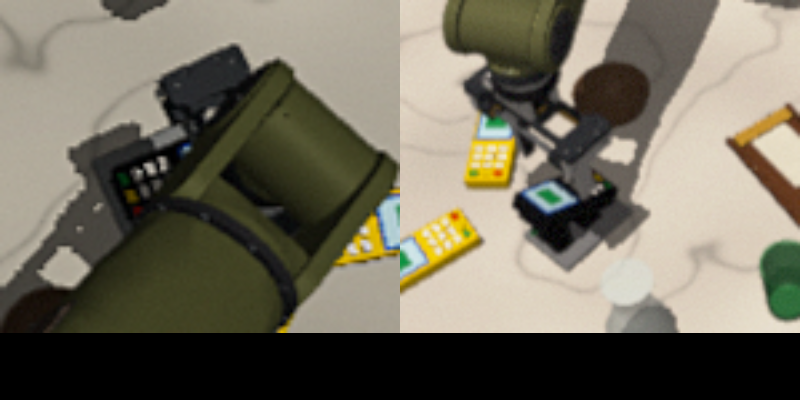

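The gripper straddles the terminal, aligned with its width (scene crop: fingers above the terminal at about (575,170)). Descending.

Emit:
servo_tool --pt "0 0 0 -2 0" --pt "0 0 0 -4 0" --pt "0 0 0 -6 0" --pt "0 0 0 -7.3 0" --pt "0 0 0 -7.3 0"

```text
time_s: 8.0
ee_pos: [0.4749, -0.3842, 0.2568]
eef_rot: [-3.141, -0.0, 1.995]
force: [-0.3, -0.4, 1.1]
grip_width: 0.0939
grip_force: 0.0
```

Emit:
servo_tool --pt "0.2 0 0 0 0" --pt "0.3 0 0 0 0" --pt "0.35 0 0 0 0" --pt "0.4 0 0 0 0" --pt "0.6 0 0 0 0" --pt "1 0 0 0 0" --pt "1 0 0 0 0" --pt "1 0 0 0 0" --squeeze 40

```text
time_s: 9.0
ee_pos: [0.4748, -0.3842, 0.2569]
eef_rot: [3.142, 0.0, 1.995]
force: [-1.8, 1.8, 5.1]
grip_width: 0.0599
grip_force: 40.0
```

Emit:
servo_tool --pt "1 0 0 1 0" --pt "1 0 0 2.5 0" --pt "1 0 0 4.5 0" --pt "1 0 0 6.5 0" --pt "1 0 0 8.5 0" --pt "1 0 0 10.5 0" --pt "1 0 0 12.5 0" --pt "1 0 0 12.5 0" --pt "1 0 0 12.5 0" --pt "1 0 0 12.5 0"

```text
time_s: 10.25
ee_pos: [0.4747, -0.3842, 0.3807]
eef_rot: [-3.141, -0.001, 1.995]
force: [0.4, 1.2, -2.8]
grip_width: 0.0597
grip_force: 39.9
```

Run:
```python
from h import *
T=cam("top","top4");S=cam("scene","scene4")
a=cv2.imread("pics/top4.png")[170:270,375:495];b=cv2.imread("pics/scene4.png")[120:245,170:320]
o=np.zeros((333,800,3),np.uint8)
o[:333,:400]=cv2.resize(a,(400,333));o[:333,400:800]=cv2.resize(b,(400,333))
cv2.imwrite("pics/c4.png",o)
```

```text
(no output)
```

View pics/c4.png

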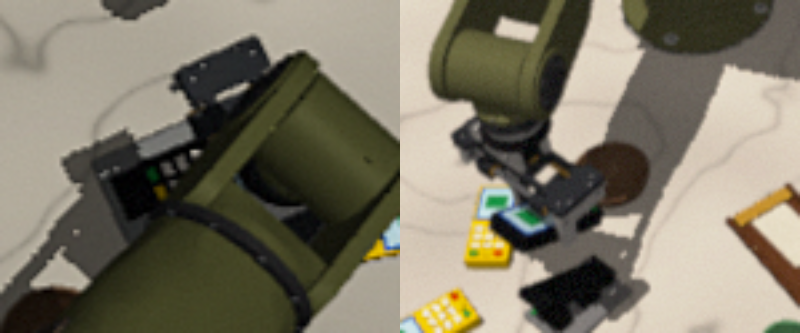

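Terminal is in the fingers, still tilted, and the cradle is empty below it. On to the tray.

Emit:
servo_tool --pt "1 0.2 1 0 -4" --pt "1 0.6 3 0 -11" --pt "1 1 5.5 0 -19" --pt "1 1.4 8 0 -27" --pt "1 1.8 10.5 0 -35" --pt "1 2.2 13 0 -43" --pt "1 2.6 15.5 0 -51" --pt "1 3 18 0 -59" --pt "1 3.5 20.5 0 -67" --pt "1 4 23 0 -75" --pt "1 4.5 25.5 0 -83" --pt "1 5 28 0 -91" --pt "1 5.2 29.8 0 -98" --pt "1 5.3 30.4 0 -102" --pt "1 5.3 30.4 0 -104.5" --pt "1 5.3 30.4 0 -104.5" --pt "1 5.3 30.4 0 -104.5" --pt "1 5.3 30.4 0 -104.5"

```text
time_s: 12.6
ee_pos: [0.5278, -0.0803, 0.3816]
eef_rot: [-3.142, 0.0, 0.171]
force: [-0.2, -0.1, -3.1]
grip_width: 0.0599
grip_force: 39.9
```

Run:
```python
from h import *
T=cam("top","top5");S=cam("scene","scene5")
a=cv2.imread("pics/top5.png")[100:300,160:460];b=cv2.imread("pics/scene5.png")[110:260,240:440]
o=np.zeros((600,800,3),np.uint8)
o[:267,:400]=cv2.resize(a,(400,267));o[:300,400:800]=cv2.resize(b,(400,300))
cv2.imwrite("pics/c5.png",o[:300])
p=np.array([.528,-.08,.2]);print(ctrl.get_obs()["joint_vel"].round(3))
```

```text
[0.001 0.    0.001 0.002 0.    0.001]
```

View pics/c5.png

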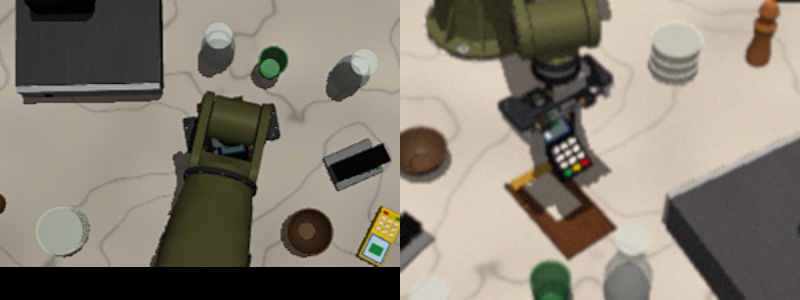

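The terminal hangs over the tray, keypad end away from the clip, and the drawer is flush. A quick numeric check of the tilt before handing in.

Run:
```python
from h import *
S=cam("scene");a=np.radians(-104.5);R=np.array([[np.cos(a),-np.sin(a),0],[np.sin(a),np.cos(a),0],[0,0,1]])
c0=np.array([.4735,-.385,.075]);c=np.array([.528,-.080,.2])
for n,p,m in(("yel",[.4521,-.3367,.0575],(328.5,194.5)),("scr",[.4825,-.4046,.101],(319,175))):
    print(n,"expected",np.round(proj(S,c+R@(np.array(p)-c0)),1),"seen",m)
```

```text
yel expected [328.6 192.8] seen (328.5, 194.5)
scr expected [314.9 170.3] seen (319, 175)
```

```bash
python3 -c "
from station import ctrl
print(ctrl.hand_in())"
```

```text
the job is handed in; nothing more can be done
None
```

I pushed the drawer shut and handed the job in with the terminal held still about 20 cm above the counter, centred over the tray, keypad end towards the guest and about 30° down; the hand-in returned no verdict.

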